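# Set the air branch in use to two turns open and stay on the wheel

### The arm

A 7-joint arm with a two-finger parallel gripper is mounted at the origin on the work surface; the furniture and walls round the work are solid. World frame = base frame: x ahead of the robot, y to its left, z up, the work surface at z = 0. Lengths are in m, angles in rad, forces in N, time in s.
With the tool pointing down it reaches from about 0.4 to 0.9 m from the base axis. Payload 5.6 kg.
Tool frame: the origin (TCP) lies midway between the tips of the shut fingers; the grasp point (between the pads) lies 19 mm behind it; y points along the fingers, z is the direction in which the jaws open and shut, and the axes are right-handed (so a half turn about y gives the same grasp; the last joint's range is limited). The gripper opens to 92 mm and grips with 3 to 60 N. Pads are 20 mm wide; open, the fingers measure 128 mm over their backs; the gripper's body (75 mm by 189 mm) begins 69 mm behind the grasp point.
Start: joints at [-1.172, 0.468, -0.012, 1.603, 0.006, 1.071, -0.056], TCP at [0.278, 0.588, 0.215] pointing down, gripper open.
Joint ranges: [-2.53, 2.53], [-0.31, 2.02], [-1.57, 1.55], [0.28, 2.44], [-1.29, 4.43], [0.15, 1.84], [-2.92, 2.92]. Speed limits (rad/s): [2.57, 2.57, 3.14, 3.14, 3.14, 3.14, 3.14].

### API

Orientations are given as a 3x3 rotation matrix whose columns are the frame's x, y, z axes.
In Python, from station import env, effector, solver, viewer, workorder, search_frame, tip_of gives the robot as it stands. Calls block until the motion is done:
- env.reach(position, orientation): joint-space move of the TCP to a pose.
- env.movel(position, frame=None, rate=0.15): straight line of the TCP; frame=None keeps the orientation; rate is the mean speed in m/s.
- env.goto_joints(angles): joint-space move.
- effector.release() and effector.grasp(squeeze=None): open the fingers fully, or close them until they stop; squeeze is the grip in N (None keeps the last).
- env.pause(seconds).
- solver.inverse_kinematics(position, orientation): joint angles nearest the present ones, or None.
- env.sense(): the state.
- viewer.read_camera(name): name is "scene" or "top" or "wrist"; returns (picture, depth): 480x640x3 uint8, red, green, blue; 480x640 float32, m along the optical axis (not along the pixel's ray), 0 where there is no reading.
- viewer.camera_info(name): a dict with "intrinsics" (3x3 intrinsics, pixels), "eye" and "rotation" of the camera in the world; the wrist camera has in their place "T_tool_cam" (4x4, takes a point from camera to tool coordinates, whose origin is the TCP and whose axes are the tool frame's). Camera axes: x right, y up, looking along -z (the intrinsics and any distortion apply to the point x, -y, -z); pixel columns grow to the right and rows downward; lengths in m; the calibration is good to about 2 mm. A picture is of the moment at which its call begins: read the wrist's pose just before it. camera_info takes no time and is no camera call.
A pose or a line that the arm cannot do raises env.PlanningError and nothing moves.
- workorder.finish_job(): hands the job in, once; it reports no verdict.
Trained networks look in the newest picture that a camera, given by its name, has taken for a name from the list of things; names that differ only in an ending like _2 or _b are one class to them, and where a whole thing is asked for, a point or a joint stands for the part that bears it (a point fixed in the world has none). Each returns a list of dicts, best first, with "score" (0 to 1); they miss things now and then, are a little off and sometimes report something else, mostly with a low value. They report only what shows in the picture. A call takes as long as a camera call.
- search_frame(camera, name): "at" ([x, y, z] in m, in world coordinates, good to about 4 mm: the middle of the surface that is visible of it).
- tip_of(camera, name): "at" ([x, y, z] in m, in world coordinates, good to about 4 mm: a listed point, or the origin of a listed thing).
The state is a dict: "t": time; "joint_positions": joint angles; "joint_velocities": joint speeds; "tau": joint torques, N m; "ee_pos": TCP position; "tcp_rot": TCP orientation; "wrist_force": force on the tool from outside, world axes, zero at the start; "moment": the same for the moment, N m; "gripper_width": finger opening in m.
Only numpy, scipy, OpenCV 4.12 (cv2) and the standard library are available. Lean on these libraries where they do the work, as an engineer would, in place of code of your own. Each camera call takes 0.05 s, during which the arm holds its last target.

### The job

One branch of the air manifold has the hose coupling fitted, the other is blanked off with a flat cap. On the branch with the coupling, take the crank handle of its valve wheel, screw the valve shut (clockwise) until it comes up against its stop, then back it off exactly two full turns, and finish still gripping that crank handle at this setting, ready for the air to be let in. Leave the other valve and the tools lying about as they are.

Things in the scene. Friction and masses are not known exactly. Their poses are not given: they have to be found in the camera images.
- air_manifold: Air manifold on a plywood board 270 (x) x 360 (y) x 18 mm, fixed to the worktop. Origin: centre of the board's underside; x points from the operator's side to the header pipe, y left along that pipe, z up. Two alike valves, upright stems at x = 0, y = +100 mm (valve 1) and -100 mm (valve 2); their outlets point to -x. Between them, at x = +85 mm, a small gauge, top 135 mm over the worktop.
- wheel_1 (a joint): Turn of the hand wheel of valve 1, the left (+y) one, rad. 0: down on its hard stop; grows counter-clockwise seen from above (opens); 6.283 is a full turn, far limit five turns. Part open at the start. Stays where it is left; friction 0.2 Nm, about 4 N at the crank handle. The wheel rises 3 mm for each turn opened.
- hub_1 (a point): Centre of the hand wheel of valve 1, on its upright turning axis, at the middle of the 12 mm thick rim; 136 mm above the worktop when shut, plus 3 mm a turn. Wheel 112 mm across, three spokes, dark steel; the hub's nut ends 12 mm above this point.
- crank_1: Crank handle of wheel 1: upright round black sleeve, 20 mm across, 42 mm long, on the rim 50 mm from the wheel's axis. It spins freely on its own pin, so it can be held fast while the wheel goes round. Origin at the sleeve's centre, 31 mm above hub_1; it ends 21 mm above and below; a flat pin head tops it.
- outlet_1 (a point): Centre of the outlet face of the branch of valve 1, 70 mm in front (-x of the manifold) of the valve's axis and 62 mm above the worktop.
- wheel_2 (a joint): Turn of the hand wheel of valve 2, the right (-y) one, rad. 0: down on its hard stop; grows counter-clockwise seen from above (opens); 6.283 is a full turn, far limit five turns. Part open at the start. Stays where it is left; friction 0.2 Nm, about 4 N at the crank handle. The wheel rises 3 mm for each turn opened.
- hub_2 (a point): Centre of the hand wheel of valve 2, on its upright turning axis, at the middle of the 12 mm thick rim; 136 mm above the worktop when shut, plus 3 mm a turn. Wheel 112 mm across, three spokes, dark steel; the hub's nut ends 12 mm above this point.
- crank_2: Crank handle of wheel 2: upright round black sleeve, 20 mm across, 42 mm long, on the rim 50 mm from the wheel's axis. It spins freely on its own pin, so it can be held fast while the wheel goes round. Origin at the sleeve's centre, 31 mm above hub_2; it ends 21 mm above and below; a flat pin head tops it.
- outlet_2 (a point): Centre of the outlet face of the branch of valve 2, 70 mm in front (-x of the manifold) of the valve's axis and 62 mm above the worktop.
- coupling: Quick-release hose coupling, steel, 54 mm long, knurled sleeve 31 mm across, screwed on the outlet of the branch that will be used. Origin at the centre of the outlet face it sits on; it points to -x of the manifold. Fixed.
- blank_cap: Flat brass hexagon cap, 33 mm across, only 12 mm long, screwed on the outlet of the branch that is not used. Origin at the centre of the outlet face. Fixed.
- spanner: Loose open-ended steel spanner, 29 x 186 x 6 mm, lying left of the board. Origin under its centre. Stays where it is.
- insulating_tape: Loose roll of black tape, 68 x 74 x 18 mm, lying behind the board. Origin under its centre. Stays where it is.
- pliers: Loose pliers, 67 x 175 x 13 mm, lying right of the board. Origin under its centre. Stays where it is.

How it is judged:
On the way:
1. the valve of the branch with the coupling is screwed down onto its stop (((horizontal distance between coupling and outlet_1 below 0.03 m and value of joint wheel_1 below 0.08 rad) or (horizontal distance between coupling and outlet_2 below 0.03 m and value of joint wheel_2 below 0.08 rad))), for 0.1 s.
At the end, for the whole second after the job is handed in: The wheel of the branch with the coupling stands at rest two full turns (12.57 rad, within 0.35 rad or 20 degrees) open from its stop, the fingers grip its crank handle (more than 3 N, handle between the fingers), and the other valve's wheel is where it was (handle within 20 mm) (((horizontal distance between coupling and outlet_1 below 0.03 m and value of joint wheel_1 between 12.216 and 12.916 rad and velocity of joint wheel_1 between -0.1 and 0.1 rad/s and contact force between the fingers and crank_1 above 3 N and horizontal distance between the grasp point and crank_1 below 0.015 m and distance of crank_2 from where it was at the start of the episode below 0.02 m) or (horizontal distance between coupling and outlet_2 below 0.03 m and value of joint wheel_2 between 12.216 and 12.916 rad and velocity of joint wheel_2 between -0.1 and 0.1 rad/s and contact force between the fingers and crank_2 above 3 N and horizontal distance between the grasp point and crank_2 below 0.015 m and distance of crank_1 from where it was at the start of the episode below 0.02 m))); the arm keeps its last pose, push and grip.
It fails at once if the valve of the blanked-off branch is turned (its handle by more than 20 mm) ((horizontal distance between coupling and outlet_1 below 0.03 m and distance of crank_2 from where it was at the start of the episode above 0.02 m) or (horizontal distance between coupling and outlet_2 below 0.03 m and distance of crank_1 from where it was at the start of the episode above 0.02 m)).
It fails at once if a tool lying about is pushed more than 30 mm (distance of any of spanner, insulating_tape, pliers from where it was at the start of the episode above 0.03 m).
It also fails if it takes over 70 s, if anything falls off the work surface, if the arm or the gripper's body presses on something with over 40 N, if the wrist force passes 120 N, or if a joint passes its speed limit or range.

## Working session

There is one attempt and no reset: what is moved stays moved. The work goes in short steps, each a Python script; the robot and the scene stay as the last script left them, time stands still between calls to the robot, and variables do not carry over. Pictures are saved under pics/ and viewed, and the job is handed in when it is done.

```bash
ls; mkdir -p pics; python3 - <<'E'
from station import *
import cv2
for n in ("scene","top"):
    p,d=viewer.read_camera(n); cv2.imwrite(f"pics/{n}0.png",p[:,:,::-1])
    for t in ("coupling","blank_cap","hub_1","hub_2","crank_1","outlet_1","air_manifold"):
        print(n,t,[( [round(float(v),3) for v in r["at"]],round(r["score"],2)) for r in tip_of(n,t)])
s=env.sense();print(s)
for n in("top","scene"):print(viewer.camera_info(n))
E
```

```text
pics
scene coupling [([0.461, 0.163, 0.059], 0.93)]
scene blank_cap [([0.461, 0.164, 0.055], 0.71), ([0.442, -0.04, 0.065], 0.61)]
scene hub_1 [([0.512, -0.047, 0.141], 0.96), ([0.51, 0.007, 0.169], 0.72), ([0.528, 0.158, 0.14], 0.62)]
scene hub_2 [([0.512, -0.047, 0.141], 0.96), ([0.51, 0.007, 0.169], 0.72), ([0.528, 0.158, 0.14], 0.62)]
scene crank_1 [([0.576, 0.132, 0.172], 0.66), ([0.506, 0.007, 0.167], 0.49), ([0.442, -0.04, 0.064], 0.16)]
scene outlet_1 [([0.44, -0.035, 0.063], 0.73), ([0.46, 0.163, 0.063], 0.67), ([0.527, 0.161, 0.138], 0.21)]
scene air_manifold [([0.523, 0.053, -0.002], 0.69)]
top coupling [([0.461, 0.162, 0.065], 0.73)]
top blank_cap [([0.447, -0.04, 0.067], 0.59)]
top hub_1 [([0.526, 0.156, 0.137], 0.78), ([0.514, -0.046, 0.143], 0.75)]
top hub_2 [([0.526, 0.156, 0.137], 0.78), ([0.514, -0.046, 0.143], 0.75)]
top crank_1 [([0.513, 0.003, 0.171], 0.57)]
top outlet_1 [([0.458, 0.153, 0.063], 0.87), ([0.449, -0.041, 0.061], 0.6)]
top air_manifold [([0.522, 0.053, 0.003], 0.87), ([0.711, 0.1, -0.006], 0.41), ([0.511, 0.007, 0.172], 0.26)]
{'t': 0.8, 'joint_posi
[... 850 characters left out ...]
 ],
       [  0.        , 473.03002682, 234.19947169],
       [  0.        ,   0.        ,   1.        ]]), 'eye': array([0.37491913, 0.01911773, 1.10121266]), 'rotation': array([[ 0.10953339,  0.96720979, -0.22914551],
       [-0.9939753 ,  0.105668  , -0.02910972],
       [-0.00394185,  0.23095346,  0.97295681]])}
{'intrinsics': array([[616.49464504,   0.        , 311.22044756],
       [  0.        , 616.49464504, 249.02440528],
       [  0.        ,   0.        ,   1.        ]]), 'eye': array([ 0.02074274, -0.75764359,  0.67851179]), 'rotation': array([[ 0.81692608,  0.29549189, -0.49529419],
       [-0.57665768,  0.40376948, -0.71023667],
       [-0.00988449,  0.86582605,  0.50024749]])}
```

View pics/top0.png

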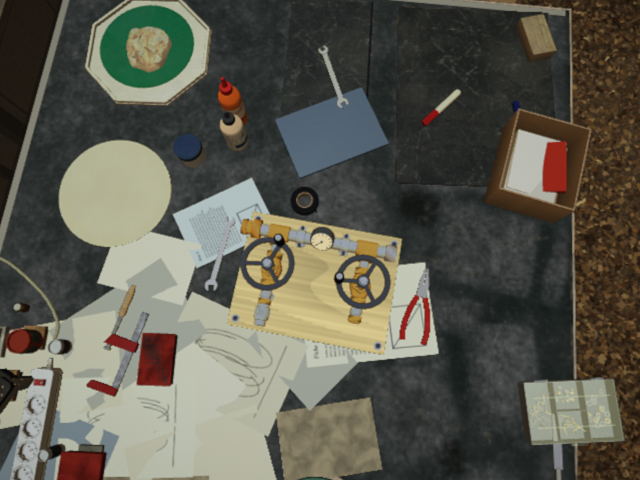

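View pics/scene0.png

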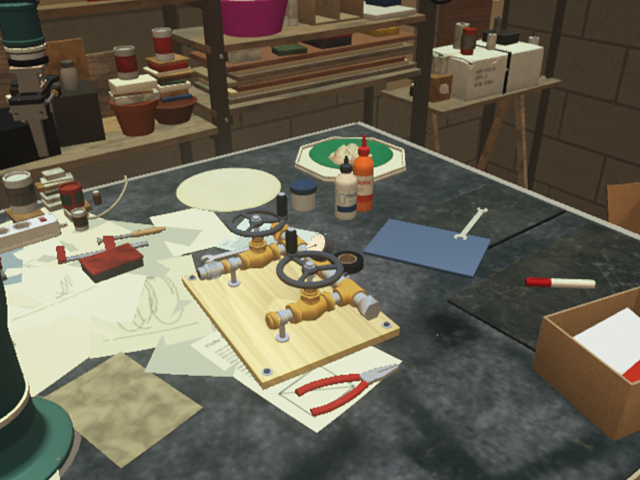

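The steel coupling is on the left branch (valve 1): scene px (208,270), top px (262,312). The right branch has the brass cap at scene px (272,320). Crank 1 is at top px (278,239). Next I'll hover over it and look with the wrist camera.

```bash
cat > h.py <<'E'
from station import *
import numpy as np, cv2
def R(phi): # jaw axis z at yaw phi, y down
    z=np.array([np.cos(phi),np.sin(phi),0]);y=np.array([0,0,-1.]);return np.column_stack([np.cross(y,z),y,z])
E
python3 - <<'E'
from h import *
C=np.array([.527,.157])
for deg in (0,30,63,90,120,150,180,210,243,270,-30,-60):
    r=[]
    for a in range(0,360,45):
        for z in (.15,.30):
            q=solver.inverse_kinematics([C[0]+.05*np.cos(np.radians(a)),C[1]+.05*np.sin(np.radians(a)),z],R(np.radians(deg)))
            r.append(q)
    if any(q is None for q in r): print(deg,"None",sum(q is None for q in r));continue
    r=np.array(r);print(deg,r.min(0).round(2),r.max(0).round(2))
print(viewer.camera_info("wrist"))
s=env.sense();p=s["ee_pos"].copy();p[2]=.32
env.movel(p,rate=.3)
env.reach([.565,.137,.32],R(np.radians(63)))
s=env.sense();pic,d=viewer.read_camera("wrist");cv2.imwrite("pics/w1.png",pic[:,:,::-1])
np.savez("w1.npz",p=s["ee_pos"],R=s["tcp_rot"],d=d)
for t in ("hub_1","crank_1"):print(t,[(np.round(r["at"],3),round(r["score"],2)) for r in tip_of("wrist",t)])
print(s["t"],s["ee_pos"],s["tcp_rot"],s["wrist_force"],s["joint_positions"])
E
```

```text
0 [-0.78  0.12  0.37  1.66 -0.24  0.82 -0.36] [-0.62  0.47  0.48  2.04 -0.06  1.2  -0.06]
30 [-0.69  0.12  0.26  1.66 -0.19  0.82  0.14] [-0.55  0.46  0.39  2.04 -0.04  1.2   0.42]
63 [-0.6   0.13  0.15  1.65 -0.13  0.82  0.7 ] [-0.46  0.45  0.29  2.03 -0.03  1.2   0.95]
90 [-0.55  0.13  0.06  1.65 -0.08  0.82  1.16] [-0.38  0.45  0.23  2.02 -0.02  1.2   1.38]
120 [-0.47  0.13 -0.05  1.64 -0.03  0.82  1.64] [-0.29  0.45  0.14  2.02  0.02  1.2   1.86]
150 [-0.4   0.13 -0.15  1.64 -0.01  0.82  2.12] [-0.21  0.46  0.06  2.01  0.08  1.2   2.37]
180 [-0.33  0.14 -0.26  1.63  0.    0.83  2.59] [-0.12  0.47 -0.01  2.01  0.14  1.2   2.88]
210 [-1.52  0.31  1.34  1.69 -0.93  1.06 -2.63] [-1.16  0.88  1.39  2.07 -0.33  1.35 -2.09]
243 [-1.52  0.31  1.34  1.69 -0.93  1.06 -2.05] [-1.16  0.88  1.39  2.07 -0.33  1.35 -1.51]
270 [-0.98  0.13  0.63  1.67 -0.37  0.83 -1.88] [-0.77  0.51  0.69  2.05 -0.08  1.21 -1.52]
-30 [-0.84  0.12  0.45  1.67 -0.3   0.82 -0.87] [-0.7   0.49  0.56  2.04 -0.06  1.2  -0.53]
-60 [-0.91  0.13  0.53  1.67 -0.31  0.83 -1.38] [-0.71  0.49  0.59  2.05 -0.07  1.2  -1.05]
{
[... 315 characters left out ...]
784676e-01,
        -1.70168344e-01],
       [ 9.99999887e-01, -1.68954641e-04, -4.44361045e-04,
        -3.82858337e-04],
       [ 0.00000000e+00,  0.00000000e+00,  0.00000000e+00,
         1.00000000e+00]])}
hub_1 [(array([0.527, 0.153, 0.136]), 0.7), (array([ 0.511, -0.042,  0.14 ]), 0.57)]
crank_1 [(array([0.508, 0.003, 0.17 ]), 0.83), (array([0.573, 0.133, 0.168]), 0.58)]
3.2333 [0.5646967  0.13852747 0.31983454] [[ 8.92040358e-01 -3.55714743e-04  4.51955610e-01]
 [-4.51955464e-01  4.21487763e-04  8.92040403e-01]
 [-5.07805682e-04 -9.99999848e-01  2.15216873e-04]] [-0.30428808  0.40773396 -0.04215712] [-0.533368    0.26074252  0.29057771  1.66610054 -0.07907556  1.22645607
  0.87650704]
```

View pics/w1.png

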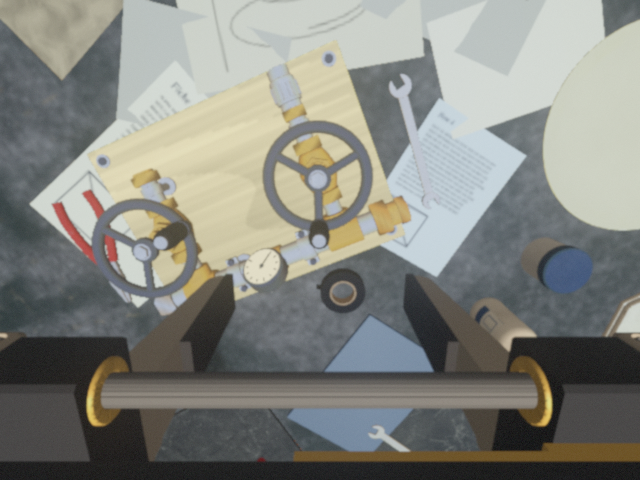

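```bash
python3 - <<'E'
from h import *
f=np.load("w1.npz");ci=viewer.camera_info("wrist");K=ci["intrinsics"];T=ci["T_tool_cam"];d=f["d"]
v,u=np.mgrid[:480,:640]
pc=np.stack([(u-K[0,2])/K[0,0]*d,-(v-K[1,2])/K[1,1]*d,-d],-1)
w=(pc@T[:3,:3].T+T[:3,3])@f["R"].T+f["p"]
m=(d>0)&(np.hypot(w[...,0]-.574,w[...,1]-.133)<.03)&(w[...,2]>.155)&(w[...,2]<.22)
q=w[m];print(len(q),q[:,2].max(),np.percentile(q[:,2],[50,90,97]))
for lo in(.165,.18,.186):
    t=q[q[:,2]>lo];print(lo,len(t),t.min(0),t.max(0),(t.min(0)+t.max(0))/2)
vv,uu=np.where(m);print(uu.min(),uu.max(),vv.min(),vv.max())
h=(d>0)&(np.hypot(w[...,0]-.527,w[...,1]-.156)<.06)&(w[...,2]>.13)&(w[...,2]<.16)
t=w[h];print("wheel",len(t),t.min(0),t.max(0),np.median(t[:,2]))
E
```

```text
487 0.19552917413696624 [0.18910333 0.19361947 0.19432805]
0.165 440 [0.56327422 0.12426505 0.1654482 ] [0.5817316  0.14344947 0.19552917] [0.57250291 0.13385726 0.18048869]
0.18 366 [0.56327681 0.12426505 0.18007181] [0.5817316  0.14322021 0.19552917] [0.57250421 0.13374263 0.18780049]
0.186 319 [0.56348104 0.12426505 0.18611735] [0.5817316  0.14300221 0.19552917] [0.57260632 0.13363363 0.19082326]
308 329 220 248
wheel 4993 [0.47222567 0.09881948 0.13658985] [0.58346776 0.21038455 0.15996554] 0.14366070009583268
```

The wrist view shows crank 1 at px (318,235), midway between the fingers, and wheel 1's hub at px (317,180). Depth puts the crank at (0.5725, 0.134) with its top at 0.194, and the wheel centre at about (0.528, 0.155). I'll grasp it and try a short clockwise arc.

```bash
cat >> h.py <<'E'
C=np.array([.528,.1545])
def arc(th,z,rad=.05,rate=.12,C=C,phi=np.radians(63)):
    env.movel([C[0]+rad*np.cos(th),C[1]+rad*np.sin(th),z],frame=R(phi),rate=rate)
    return env.sense()
def ang(s): 
    d=s["ee_pos"][:2]-C; return np.arctan2(d[1],d[0]),np.hypot(*d)
E
python3 - <<'E'
from h import *
env.movel([.5725,.134,.22],frame=R(np.radians(63)),rate=.2)
env.movel([.5725,.134,.154],rate=.1)
s=env.sense();print(s["t"],s["ee_pos"],s["wrist_force"])
effector.grasp(30);s=env.sense();print(s["t"],s["ee_pos"],s["gripper_width"],s["wrist_force"])
th0,r=ang(s);print(th0,r)
for k in range(1,5):
    th=th0-np.radians(8*k);s=arc(th,.154-.003*np.radians(8*k)/6.283)
    a,r=ang(s);print(round(s["t"],2),round(th,3),round(a,3),round(r,4),s["wrist_force"].round(1),round(s["gripper_width"],4))
E
```

```text
4.8417 [0.57299709 0.13407417 0.15457701] [ 0.29732029 -0.14022488 -0.15345492]
5.9333 [0.57261756 0.1342769  0.15403033] 0.019684494151422142 [0.20312468 1.35993224 0.2566713 ]
-0.4255569598108589 0.04898673814222437
6.18 -0.565 -0.562 0.049 [-1.9  2.4 -0.4] 0.0192
6.43 -0.705 -0.706 0.049 [-3.3  4.5  0.3] 0.0194
6.68 -0.844 -0.845 0.0489 [-3.7  4.3  0.9] 0.0192
6.93 -0.984 -0.983 0.0489 [-2.5  5.1 -0.5] 0.0194
```

The wheel follows with about 4–5 N. I'll carry on clockwise until it reaches the stop.

```bash
cat > close.py <<'E'
from h import *
import sys
s=env.sense();a0,r=ang(s);a=a0;th=a0;n=0;log=[]
while s["t"]<30:
    th-=np.radians(10 if n<99 else 5);n+=1
    s=arc(th,s0z+.003*(th-a0)/6.283 if n>1 else s["ee_pos"][2])
    if n==1: s0z=s["ee_pos"][2]
    x,r=ang(s); a=th+(x-th+np.pi)%(2*np.pi)-np.pi
    t=np.array([np.sin(a),-np.cos(a)]) # clockwise tangent
    ft=-s["wrist_force"][:2]@t; log.append([*s["ee_pos"],ft])
    fr=s["wrist_force"][:2]@np.array([np.cos(a),np.sin(a)])
    if n%4==0 or ft>9:print(round(s["t"],2),"cmd",round(th,3),"act",round(a,3),round(r,4),"ft",round(ft,1),"fr",round(fr,1),"fz",round(s["wrist_force"][2],1),"w",round(s["gripper_width"],4))
    if ft>18 or a-th>.09 or np.linalg.norm(s["wrist_force"])>40: print("STOP?");break
np.save("log.npy",log);print(s["ee_pos"],a,th,a-a0)
E
python3 close.py
```

```text
7.93 cmd -1.681 act -1.67 0.0489 ft 0.3 fr -5.7 fz -0.8 w 0.0195
8.93 cmd -2.379 act -2.362 0.0495 ft 1.7 fr -3.7 fz -3.0 w 0.0193
9.93 cmd -3.078 act -3.079 0.0505 ft 0.2 fr -0.5 fz 3.3 w 0.0193
10.93 cmd -3.776 act -3.784 0.0512 ft 0.5 fr 3.2 fz 4.5 w 0.0196
11.93 cmd -4.474 act -4.48 0.0513 ft 0.9 fr 4.3 fz 4.7 w 0.0194
12.93 cmd -5.172 act -5.183 0.0507 ft 0.8 fr 5.6 fz 2.4 w 0.0192
13.93 cmd -5.87 act -5.887 0.05 ft 0.4 fr 3.2 fz 3.1 w 0.0192
14.93 cmd -6.568 act -6.377 0.0493 ft 20.5 fr 3.5 fz -1.6 w 0.0195
STOP?
[0.57709222 0.14986778 0.1514297 ] -6.377264356233923 -6.568245313491435 -5.394072649124338
```

Hard contact after 0.95 turns, which fits the wheel height. I'll confirm it with a slightly harder push and a picture, and refine the circle fit.

```bash
python3 - <<'E'
from h import *
from scipy.optimize import least_squares
L=np.load("log.npy")[:-2]
f=least_squares(lambda q:np.hypot(L[:,0]-q[0],L[:,1]-q[1])-q[2],[*C,.05]);print("fit",f.x,np.abs(f.fun).max())
s=arc(-6.568-.12,.1512);env.pause(.4);s=env.sense();print(s["t"],ang(s),s["ee_pos"],s["wrist_force"],s["gripper_width"])
p,d=viewer.read_camera("scene");cv2.imwrite("pics/s2.png",p[60:360,100:500][:,:,::-1].repeat(2,0).repeat(2,1))
p,d=viewer.read_camera("wrist");cv2.imwrite("pics/w2.png",p[:,:,::-1])
E
```

```text
fit [0.52747287 0.15564298 0.05004651] 9.933379784999447e-05
15.5833 (np.float64(-0.11274836105402405), np.float64(0.04901209051063291)) [0.57670089 0.14898567 0.15193368] [11.23305397 28.50365783 -7.33719028] 0.01942820050360233
```

View pics/s2.png

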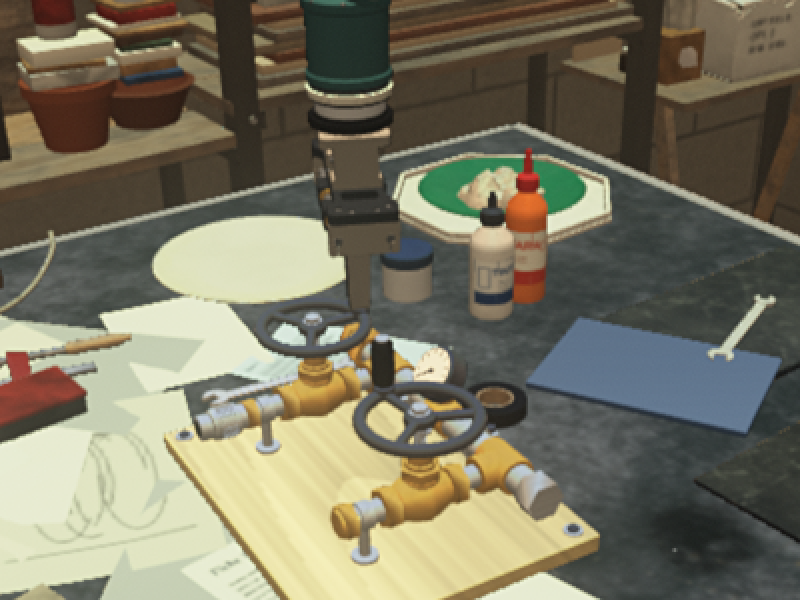

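View pics/w2.png

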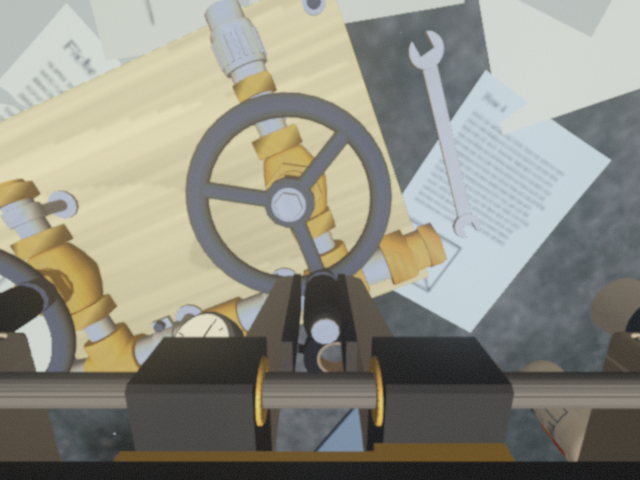

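The wheel didn't move under 30 N, so this is the stop. The wrist view confirms it: knurled coupling at px (235,40) on this branch, handle between the fingers at px (322,320). Now I'll open it two turns using the fitted centre.

```bash
cat > open.py <<'E'
from h import *
import h
C=np.array([.52747,.15564]);h.C=C
s=env.sense();z0=.1515;ts=-.105;prev=None;log=[]
N=72
for n in range(0,N+1):
    th=ts+4*np.pi*n/N
    s=arc(th,z0+.003*(th-ts)/6.283,C=C)
    x,r=ang(s);a=th+(x-th+np.pi)%(2*np.pi)-np.pi;log.append([*s["ee_pos"],a])
    F=np.linalg.norm(s["wrist_force"])
    if n%8==0 or F>18:print(round(s["t"],2),"cmd",round(th-ts,3),"act",round(a-ts,3),round(r,4),s["wrist_force"].round(1),round(s["gripper_width"],4))
    if n>1 and (F>35 or abs(a-th)>.2): print("ABORT");break
env.pause(.5);s=env.sense();print(s["t"],ang(s),s["ee_pos"],s["wrist_force"],s["gripper_width"],s["joint_velocities"].round(4))
for c in("wrist","top"):
    p,d=viewer.read_camera(c);cv2.imwrite(f"pics/{c}3.png",p[:,:,::-1])
    for t in("crank_1","hub_1"):print(c,t,[(np.round(q["at"],3),round(q["score"],2)) for q in tip_of(c,t)])
E
python3 open.py
```

```text
15.97 cmd 0.0 act 0.015 0.05 [3.4 6.2 0.2] 0.0194
17.97 cmd 1.396 act 1.41 0.05 [ 1.6  1.9 -2.8] 0.0192
19.97 cmd 2.793 act 2.805 0.05 [ 0.5 -0.4 -3.5] 0.0194
21.97 cmd 4.189 act 4.188 0.0499 [ 2.2  4.1 -6.7] 0.0194
23.97 cmd 5.585 act 5.58 0.0501 [-2.3  2.3 -5. ] 0.0193
25.97 cmd 6.981 act 6.982 0.0501 [-1.5 -2.2 -5.7] 0.0197
27.97 cmd 8.378 act 8.376 0.05 [ 2.1 -2.2 -7.3] 0.0197
29.97 cmd 9.774 act 9.771 0.0499 [ 4.1  1.3 -8.2] 0.0193
31.97 cmd 11.17 act 11.166 0.05 [-0.7  4.  -5.9] 0.0195
33.97 cmd 12.566 act 12.562 0.0501 [-2.6 -1.1 -5.6] 0.0191
34.4667 (np.float64(-0.10871645804753285), np.float64(0.050043539692389775)) [0.57721809 0.15021015 0.15748149] [-3.19668554 -1.75966776 -5.76377226] 0.019454563167507762 [-0.0016 -0.0003 -0.0004 -0.0001 -0.0004  0.0016  0.0002]
wrist crank_1 [(array([0.505, 0.004, 0.17 ]), 0.95), (array([0.577, 0.146, 0.174]), 0.74)]
wrist hub_1 [(array([0.529, 0.153, 0.138]), 0.77)]
top crank_1 [(array([0.511, 0.004, 0.171]), 0.5)]
top hub_1 [(array([ 0.516, -0.046,  0.143]), 0.77), (array([0.531, 0.158, 0.141]), 0.76)]
```

View pics/wrist3.png

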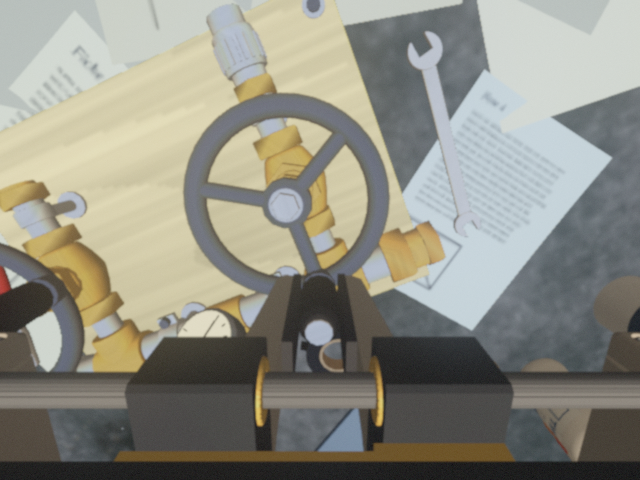

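View pics/top3.png

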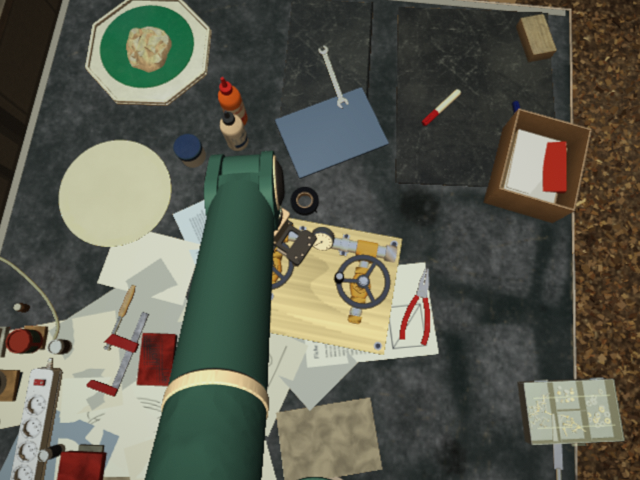

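The spokes sit exactly as they did at the stop, and the handle is between the fingers at px (320,320). In the top view, wheel 2's crank is still at px (340,277) and the tape and pliers haven't moved. The spanner shows at its old place in the wrist view. Handing in.

```bash
python3 -c "
from station import *
print(workorder.finish_job())"
```

```text
the job is handed in; nothing more can be done
None
```

The job is handed in: valve 1, the left branch with the knurled coupling, is two turns open, and the gripper is still holding its crank handle. No verdict came back, so the figures below are my own checks.

- **Closing:** I turned the wheel about 0.95 turn clockwise to its stop. Pushing harder, to about 30 N at the handle, moved the gripper only about 1 mm more, which I put down to springiness in the arm and grip.
- **Backing off:** The fingers followed the handle through 12.56 rad (two turns is 12.57). I took the stop at −0.105 rad, allowing for that springiness, so the setting may be a few hundredths of a rad off, against 0.35 rad allowed.
- **At the end (about 34.5 s):** The arm was at rest with its speeds near zero. The fingers were closed to 19.5 mm on the 20 mm handle, with the grip set to 30 N. The wrist picture shows the spokes where they were at the stop.
- **Other valve and tools:** Wheel 2's handle, the tape and the pliers look unmoved in the top picture. The spanner is hidden there by the arm, but it lies where it was in the wrist picture.
- **Checks that disagreed:** The network put hub 1 at 138 mm (wrist) and 141 mm (top), against 142 mm expected two turns open. The 4 mm gap is within its stated error. It did not find crank 1 in the top picture, where the arm covers it.

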